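# Pack specimen pots and clamp down the cover

## Robot

A 6-joint arm with a two-finger parallel gripper is mounted at the origin on the work surface. World frame = base frame: x ahead of the robot, y to its left, z up, the work surface at z = 0. Lengths are in m, angles in rad, forces in N, time in s.
With the tool pointing down it reaches from about 0.25 to 0.8 m from the base axis. Payload 3.9 kg.
Tool frame: the origin (TCP) lies midway between the tips of the shut fingers; the grasp point (between the pads) lies 19 mm behind it; z points along the fingers, y is the direction in which the jaws open and shut (so a half turn about z gives the same grasp; the last joint's range is limited). The gripper opens to 85 mm and grips with 20 to 120 N. Pads are 22 mm wide; open, the fingers measure 114 mm over their backs; the gripper's body (76 mm by 85 mm) begins 54 mm behind the grasp point. The pads swing forward as they close: fully open they stand 13 mm farther back than shut.
Start: joints at [1.272, 0.26, -0.138, 1.173, 0, 1.571], TCP at [0.155, 0.502, 0.231] pointing down, gripper open.
Joint ranges: [-2.78, 2.78], [-0.83, 1.72], [-1.28, 1.37], [-1.9, 2.12], [-1.57, 1.48], [-3.14, 3.14]. Speed limits (rad/s): [2.57, 2.57, 3.14, 3.14, 3.14, 3.14].

## Interface

Orientations are given as a unit quaternion [x, y, z, w].
In Python, from station import robot, imaging gives the robot as it stands. Calls block until the motion is done:
- robot.reach(position, orientation): joint-space move of the TCP to a pose.
- robot.servo_line(position, attitude=None, speed=0.15, f_stop=None): straight line of the TCP; attitude=None keeps the orientation; speed is the mean speed in m/s. With f_stop (N) it stops when the force on the tool has changed by that much, and returns True; else False.
- robot.move_joints(angles): joint-space move.
- robot.release() and robot.gripper_close(grip_force=None): open the fingers fully, or close them until they stop; grip_force is the grip in N (None keeps the last).
- robot.pause(seconds).
- robot.ik(position, orientation): joint angles nearest the present ones, or None.
- robot.get_state(): the state.
- imaging.get_image(name): name is "scene" or "top"; returns the picture (400x640x3 uint8, blue, green, red); there is no depth.
- imaging.camera_model(name): a dict with "fx", "fy", "cx", "cy" (pixels), "camera_from_world" (4x4, takes a point from world to camera coordinates). Camera axes: x right, y down, z forward; pixel columns grow to the right and rows downward; lengths in m; the calibration is good to about 2 mm. A picture is of the moment at which its call begins. camera_model takes no time and is no camera call.
A pose or a line that the arm cannot do raises robot.MotionError and nothing moves.
- robot.job_done(): hands the job in, once; it reports no verdict.
The state is a dict: "clock": time; "qpos": joint angles; "qd": joint speeds; "joint_efforts": joint torques, N m; "ee_pos": TCP position; "tcp_rot": TCP orientation; "ft_force": force on the tool from outside, world axes, zero at the start; "wrist_torque": the same for the moment, N m; "opening": opening from 0.0 (shut) to 1.0 (fully open).
Only numpy, scipy, OpenCV 4.12 (cv2) and the standard library are available. Lean on these libraries where they do the work, as an engineer would, in place of code of your own. Each camera call takes 0.05 s, during which the arm holds its last target.

## Task

Pack the tray for storage: stand every specimen pot upright in the row and fill all the places left over with wooden blocks, so that the four places are full and nothing can shift. Then stand the brass weight in the pan of the sprung clamp so that it holds the jaw up, and slide the white cover, lying on the tray, under the jaw until it is fully home against the bracket. Last, take the weight off so that the jaw clamps the cover, and stand the weight back on its rubber mat; leave the other things on the desk alone.

Things in the scene. Friction and masses are not known exactly. Their poses are not given: they have to be found in the camera images.
- tray: Fixed plywood tray. Origin: underside, middle of the row of bays; x along the row to the clamp. Floor 4 mm; row 186 mm long, 48 wide, no dividers. Long sides are rails 6 mm thick, top z 12 mm: hold pieces by their upper part, fingers across the row. Row ends lean back 6 mm above z 18. End wall (to x -105) and ledge (to x 152) have tops at z 41, 1 mm above packed pieces; at x 152 rises the bracket.
- clamp (a joint): Sprung clamp arm hinged on the bracket (axis along tray y, at x 162, z 68 mm). 0 = shut, 0.32 = fully open (stop); the spring shuts it. Pressing the tail's pan down opens it: 2 N starts it, 3.5 N holds it open, so the brass weight in the pan keeps it open. Resting on the cover it reads about 0.1 to 0.17.
- pan (a point): Centre of the inner floor of the round steel pan on the clamp's tail (moves with it), about 240 mm along the tray's +x. 56 mm wide inside, rim 5 mm high; about 92 mm above the desk and tilted 0.32 rad when shut, 68 mm and level when fully open.
- jaw (a point): Middle of the underside of the clamp's jaw (moves with it). The jaw is 24 mm wide, points to the tray's -x and hangs over the ledge at tray x 116 to 128 mm; shut, its rubber underside is at z 44 mm, too low for the cover to pass; fully open about 58 mm.
- cover_grip (a point): White cover plate 257 x 60 x 8 mm (x along its length), 0.16 kg, loose; on its middle stands a wooden grip bar 60 mm long (x), 16 mm wide (y), 28 mm high. The point is in the bar, 22 mm above the plate's underside. Fully home it is at tray x = 23.5, y = 0 mm: one end against the bracket, the other flush with the end wall.
- weight_grip (a point): Loose brass weight of 0.45 to 0.55 kg: a cylinder 44 mm wide and 36 mm high, with a round knob on top 22 mm wide, from 40 to 62 mm above the base. The point is the knob's centre, 51 mm above the base. It starts on the round rubber mat.
- mat_top (a point): Centre of the top of the round black rubber mat, 72 mm wide, 4 mm thick, fixed: the weight's place.
- bay0 (a point): Centre of a piece standing in bay 0 of the tray, 22 mm above the tray's underside; bays are 46 mm apart along the tray's x, bay 0 at x = -69 mm, bay 3 next to the clamp. Axes as the tray's.
- bay1 (a point): Centre of a piece standing in bay 1 of the tray, 22 mm above the tray's underside; bays are 46 mm apart along the tray's x, bay 0 at x = -69 mm, bay 3 next to the clamp. Axes as the tray's.
- bay2 (a point): Centre of a piece standing in bay 2 of the tray, 22 mm above the tray's underside; bays are 46 mm apart along the tray's x, bay 0 at x = -69 mm, bay 3 next to the clamp. Axes as the tray's.
- bay3 (a point): Centre of a piece standing in bay 3 of the tray, 22 mm above the tray's underside; bays are 46 mm apart along the tray's x, bay 0 at x = -69 mm, bay 3 next to the clamp. Axes as the tray's.
- pot0_mid (a point): Centre of a round clear specimen pot with white lid, 42 mm wide, 36 mm high, 40 to 85 g, z up. One to three pots are present.
- pot1_mid (a point): Centre of a round clear specimen pot with white lid, 42 mm wide, 36 mm high, 40 to 85 g, z up. One to three pots are present.
- pot2_mid (a point): Centre of a round clear specimen pot with white lid, 42 mm wide, 36 mm high, 40 to 85 g, z up. One to three pots are present.
- block0_mid (a point): Centre of a brown wooden filler block, 42 x 42 x 36 mm high, 40 g, axes along its edges. Three are always present, as many or more than are needed.
- block1_mid (a point): Centre of a brown wooden filler block, 42 x 42 x 36 mm high, 40 g, axes along its edges. Three are always present, as many or more than are needed.
- block2_mid (a point): Centre of a brown wooden filler block, 42 x 42 x 36 mm high, 40 g, axes along its edges. Three are always present, as many or more than are needed.
- dropper1: Small clear dropper bottle, 36 mm wide, 85 mm high; leave alone. Origin: centre of underside.
- dropper2: Small pale dropper bottle, 36 mm wide, 85 mm high; leave alone. Origin: centre of underside.
- dish: Clear round dish 84 mm wide, 14 mm high; leave alone. Origin: centre of underside.
Things that resemble listed ones, but are neither listed nor needed, are in the scene too. Of the things shaped like the part that bears mat_top, the black one is meant. Leave any pink look-alike of the part that bears block0_mid alone.

How it is judged:
By the outcome, as a careful person would: the job done as asked, in the order asked, and still so for the second after the job is handed in, with the robot touching nothing.
Of pot0, pot1, pot2 only 1 to 3 are there at a start; the rules pass over those that are not, and their reading is None.
At some moment in a run one of pot0, pot1, pot2, block0, block1, block2 may be knocked a few centimetres aside while the robot is not near it.
It also fails if it takes over 184 s, if anything falls off the work surface, if the arm or the gripper's body presses on something with over 40 N, if the wrist force passes 120 N, or if a joint passes its speed limit or range.

## Working session

There is one attempt and no reset: what is moved stays moved. The work goes in short steps, each a Python script; the robot and the scene stay as the last script left them, time stands still between calls to the robot, and variables do not carry over. Pictures are saved under pics/ and viewed, and the job is handed in when it is done.

```bash
ls; mkdir -p pics
python3 - <<'E'
from station import robot, imaging
import cv2
for n in ("top","scene"):
    im=imaging.get_image(n); cv2.imwrite(f"pics/{n}0.png",im)
    m=imaging.camera_model(n); print(n,m)
print(robot.get_state())
E
```

```text
pics
top {'fx': 428.6127211885416, 'fy': 428.6127211885416, 'cx': 327.2764639085242, 'cy': 193.10805195402062, 'camera_from_world': array([[-1.87637398e-02, -9.99747413e-01, -1.23706461e-02,
        -8.02653711e-04],
       [-9.80105678e-01,  2.08374230e-02, -1.97379485e-01,
         5.09384312e-01],
       [ 1.97587402e-01,  8.42096319e-03, -9.80249104e-01,
         1.11426823e+00],
       [ 0.00000000e+00,  0.00000000e+00,  0.00000000e+00,
         1.00000000e+00]])}
scene {'fx': 370.5528402749303, 'fy': 370.5528402749303, 'cx': 323.3663690038579, 'cy': 196.55445660515358, 'camera_from_world': array([[-1.73934401e-01,  9.84757225e-01, -1.79809948e-04,
         8.23921420e-02],
       [ 6.78495086e-01,  1.19707995e-01, -7.24785771e-01,
        -2.51322656e-01],
       [-7.13716500e-01, -1.26187179e-01, -6.88974277e-01,
         1.37418668e+00],
       [ 0.00000000e+00,  0.00000000e+00,  0.00000000e+00,
         1.00000000e+00]])}
{'clock': 0.1, 'qpos': array([ 1.27199786e+00,  2.60610983e-01, -1.39251193e-01,  1.17268368e+00,
        1.43955216e-05,  1.57078864e+00]), 'qd': array([-3.70737907e-04, -1.21174419e-03,  5.29996566e-03,  1.94584924e-03,
       -1.94351731e-03, -1.52804013e-05]), 'joint_efforts': array([ 6.04821980e-04, -4.06508803e+01,  2.54527420e+01,  1.01078724e-02,
        4.52229665e-05,  3.77349352e-06]), 'ee_pos': array([0.15436115, 0.5011553 , 0.23054777]), 'tcp_rot': array([ 1.48840233e-01,  9.88860870e-01, -8.63949530e-04, -1.37324601e-04]), 'ft_force': array([-0.28060123,  0.19315257,  0.85034039]), 'wrist_torque': array([0.00570214, 0.04806361, 0.00669777]), 'opening': 1.0017200235873502}
```

View pics/top0.png

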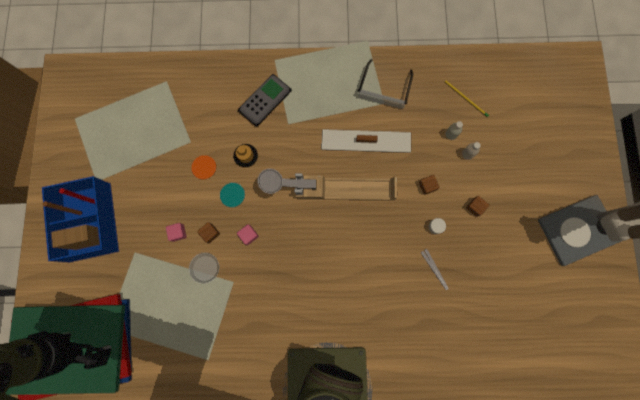

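View pics/scene0.png

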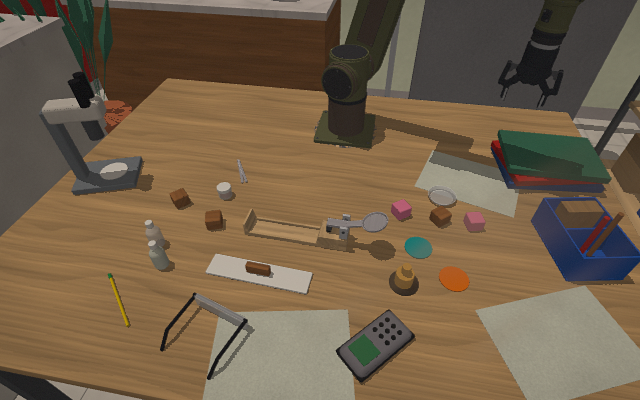

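Only one pot candidate is visible so far (top (437,226)). I'll enlarge to confirm.

Run:
```python
import cv2
im=cv2.imread("pics/top0.png")
cv2.imwrite("pics/c1.png",cv2.resize(im[100:290,150:330],None,fx=3.1,fy=3.1,interpolation=cv2.INTER_CUBIC))
cv2.imwrite("pics/c2.png",cv2.resize(im[110:260,300:500],None,fx=4,fy=4,interpolation=cv2.INTER_CUBIC))
im=cv2.imread("pics/scene0.png")
cv2.imwrite("pics/c3.png",cv2.resize(im[140:310,160:400],None,fx=3.3,fy=3.3,interpolation=cv2.INTER_CUBIC))
```

```text
(no output)
```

View pics/c1.png

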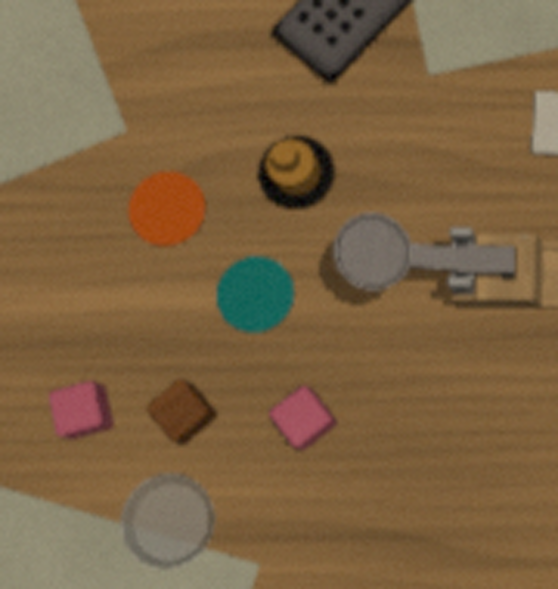

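View pics/c2.png

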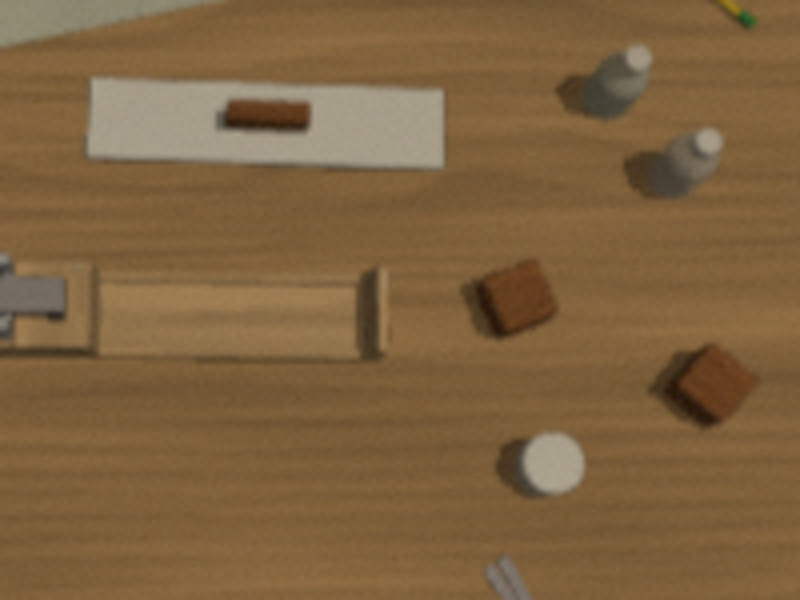

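View pics/c3.png

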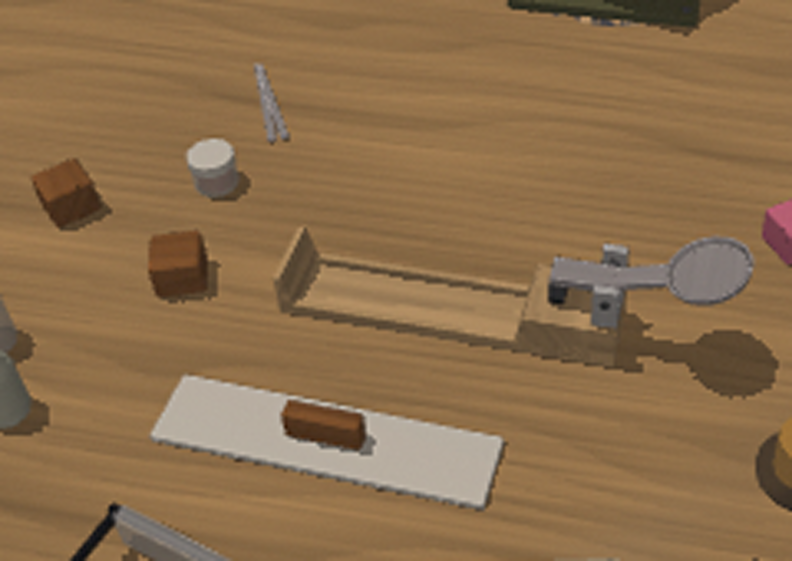

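Run:
```python
import cv2,numpy as np
t=cv2.imread("pics/top0.png");s=cv2.imread("pics/scene0.png")
for n,im,pts in (("t",t,dict(block=(429,184),blk2=(207,232),side=(424,190),wood=(445,200),shadow=(418,184),pot=(438,226),cover=(340,140),bar=(366,139),weight=(243,152),pot_sh=(427,228),rail=(345,200),floor=(360,190),endw=(397,187),ledge=(318,180))),("s",s,dict(block=(213,214),side=(214,224),wood=(230,235),shadow=(222,228),pot=(224,187),potb=(225,195),cover=(235,272),tw=(252,220)))):
    h=cv2.cvtColor(im,cv2.COLOR_BGR2HSV)
    for k,(u,v) in pts.items(): print(n,k,im[v,u],h[v,u])
cv2.imwrite("pics/t1.png",cv2.resize(t[165:215,295:405],None,fx=7,fy=7,interpolation=cv2.INTER_CUBIC))
cv2.imwrite("pics/t2.png",cv2.resize(s[200:260,235:365],None,fx=6,fy=6,interpolation=cv2.INTER_CUBIC))
```

```text
t block [ 29  65 103] [ 15 183 103]
t blk2 [ 32  63 102] [ 13 175 102]
t side [16 31 52] [ 12 177  52]
t wood [ 59  98 129] [ 17 138 129]
t shadow [28 51 68] [ 17 150  68]
t pot [140 160 170] [ 20  45 170]
t cover [137 157 166] [ 21  45 166]
t bar [28 52 84] [ 13 170  84]
t weight [ 34  84 118] [ 18 182 118]
t pot_sh [36 58 74] [ 17 131  74]
t rail [ 59  93 121] [ 16 131 121]
t floor [ 74 111 140] [ 17 120 140]
t endw [ 66 104 138] [ 16 133 138]
t ledge [ 77 116 146] [ 17 121 146]
s block [ 45  77 118] [ 13 158 118]
s side [29 51 78] [ 13 160  78]
s wood [ 75 116 149] [ 17 127 149]
s shadow [49 72 93] [ 16 121  93]
s pot [161 173 182] [ 17  29 182]
s potb [77 85 99] [11 57 99]
s cover [162 175 185] [ 17  32 185]
s tw [56 78 97] [ 16 108  97]
```

View pics/t1.png

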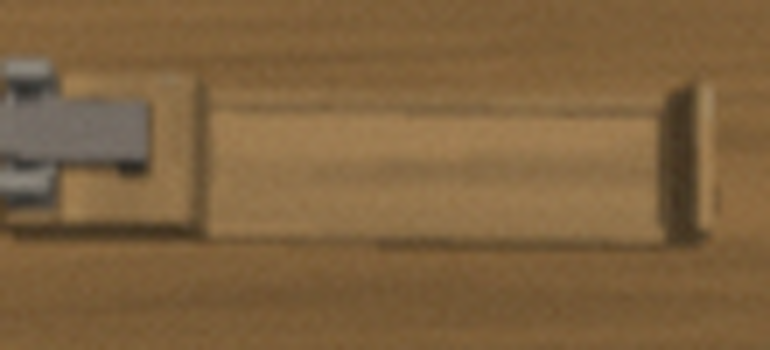

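View pics/t2.png

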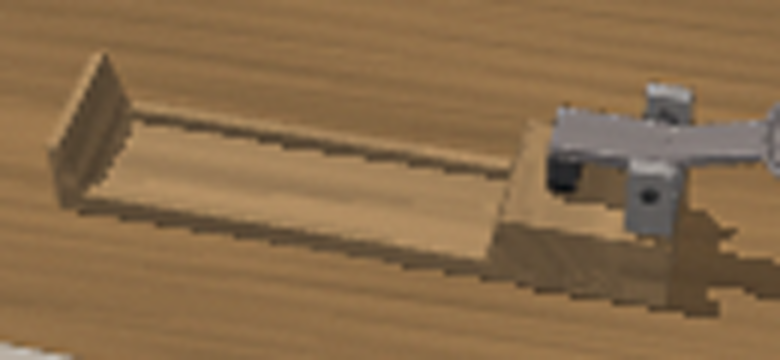

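```bash
cat > vis.py <<'E'
import cv2,numpy as np
from scipy.optimize import least_squares,minimize
from station import imaging
CM={n:imaging.camera_model(n) for n in("top","scene")}
def proj(n,P):
    m=CM[n];P=np.atleast_2d(P);T=m["camera_from_world"]
    c=P@T[:3,:3].T+T[:3,3]
    return np.c_[m["fx"]*c[:,0]/c[:,2]+m["cx"],m["fy"]*c[:,1]/c[:,2]+m["cy"]]
def ray(n,uv,z):
    m=CM[n];T=m["camera_from_world"];R=T[:3,:3];o=-R.T@T[:3,3]
    d=R.T@np.array([(uv[0]-m["cx"])/m["fx"],(uv[1]-m["cy"])/m["fy"],1.])
    return o+d*(z-o[2])/d[2]
def place(p,P):
    x,y,a=p;c,s=np.cos(a),np.sin(a);P=np.atleast_2d(P)
    return np.c_[x+c*P[:,0]-s*P[:,1],y+s*P[:,0]+c*P[:,1],P[:,2]]
E
cat > tray.py <<'E'
from vis import *
top=[((-105,-30,41),(714,82)),((-99,-30,41),(698,84)),((-105,30,41),(708,238)),((99,-30,41),(200,76)),((99,30,41),(195,226)),((-93,24,4),(665,240)),((-93,-24,4),(660,112)),((93,24,4),(208,238)),((93,-24,4),(210,110))]
sc=[((-105,30,41),(100,52)),((-105,-30,41),(50,150)),((-105,-30,0),(64,207)),((99,30,41),(530,120)),((99,-30,41),(497,222)),((152,-30,0),(672,303))]
def un(l,s,o): return np.array([a for a,_ in l])/1e3, np.array([[(b[0]+.5)/s-.5+o[0],(b[1]+.5)/s-.5+o[1]] for _,b in l])
A=un(top,7,(295,165));B=un(sc,6,(235,200))
def res(p,w): 
    r=[]
    if 't' in w:r.append(proj("top",place(p,A[0]))-A[1])
    if 's' in w:r.append(proj("scene",place(p,B[0]))-B[1])
    return np.concatenate(r).ravel()
for w in("t","s","ts"):
    q=least_squares(res,[.42,0,np.pi/2],args=(w,)); print(w,q.x,np.round(q.fun.reshape(-1,2),1).tolist())
E
python3 tray.py
```

```text
t [ 0.52728675 -0.09557148  1.53583737] [[-0.5, 0.3], [-0.3, 0.0], [0.7, -0.6], [-1.0, 0.2], [-0.7, 0.1], [0.7, -0.6], [1.2, 1.1], [-0.0, -1.2], [-0.0, 0.5]]
s [ 0.53033814 -0.09121854  1.55306597] [[0.2, 0.6], [1.0, 0.3], [0.9, 1.0], [1.7, -0.3], [2.7, -0.3], [-6.4, -0.6]]
ts [ 0.52797663 -0.09390657  1.54171747] [[-1.1, -0.1], [-1.0, -0.4], [0.2, -1.0], [-1.7, 0.2], [-1.2, 0.1], [0.1, -1.0], [0.5, 0.7], [-0.6, -1.2], [-0.7, 0.5], [-0.2, -0.4], [0.3, -0.8], [0.3, -0.1], [0.9, -0.7], [1.6, -0.8], [-7.5, -0.9]]
```

```bash
sed -i 's/(-93,24,4)/(-93,24,12)/;s/((93,24,4)/((93,24,12)/;s/,((152,-30,0),(672,303))//' tray.py
cat >> tray.py <<'E'
p=q.x
L=[[(-105,-30,41),(-105,30,41),(-99,30,41),(-99,-30,41),(-105,-30,41)],[(99,-30,41),(99,30,41),(152,30,41),(152,-30,41),(99,-30,41)],[(-93,-24,4),(-93,24,4),(93,24,4),(93,-24,4),(-93,-24,4)],[(-105,30,12),(99,30,12)],[(-105,-30,12),(99,-30,12)],[(-105,-30,0),(152,-30,0)],[(-93,24,12),(93,24,12)],[(-93,-24,12),(93,-24,12)]]
for n,o,s,(w,h) in(("top",(295,165),7,(110,50)),("scene",(235,200),6,(130,60))):
    im=cv2.imread(f"pics/{n}0.png")[o[1]:o[1]+h,o[0]:o[0]+w]
    im=cv2.resize(im,None,fx=s,fy=s,interpolation=cv2.INTER_CUBIC)
    for l in L:
        u=(proj(n,place(p,np.array(l)/1e3))-o+.5)*s-.5
        cv2.polylines(im,[np.int32(u.round())],False,(0,0,255),1)
    cv2.imwrite(f"pics/ov_{n}.png",im)
E
python3 tray.py
```

```text
t [ 0.52694966 -0.09546065  1.53600916] [[-0.5, 0.4], [-0.4, 0.1], [0.7, -0.5], [-1.0, 0.4], [-0.7, 0.2], [1.0, -1.0], [1.1, 1.2], [-0.1, -1.6], [-0.1, 0.7]]
s [ 0.53035112 -0.09494967  1.52916436] [[-0.6, -0.1], [-0.3, -0.6], [-0.4, 0.1], [0.4, 0.2], [0.8, 0.2]]
ts [ 0.52784487 -0.09542149  1.53457672] [[-0.5, 0.2], [-0.4, -0.1], [0.7, -0.7], [-1.0, -0.0], [-0.7, -0.1], [1.0, -1.3], [1.1, 1.0], [-0.2, -2.0], [-0.1, 0.3], [-0.6, -0.7], [-0.2, -1.2], [-0.2, -0.5], [0.3, -0.6], [0.9, -0.7]]
```

View pics/ov_top.png

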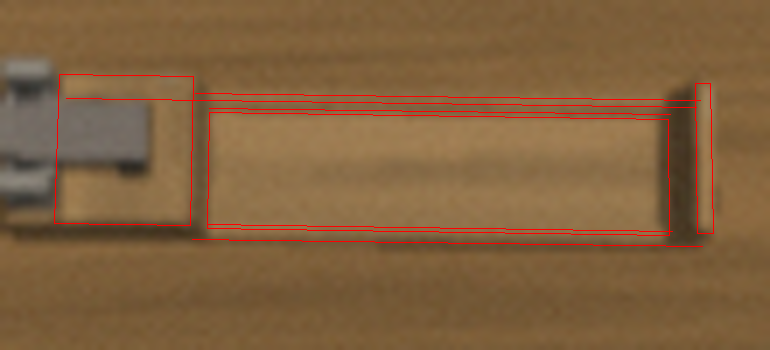

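View pics/ov_scene.png

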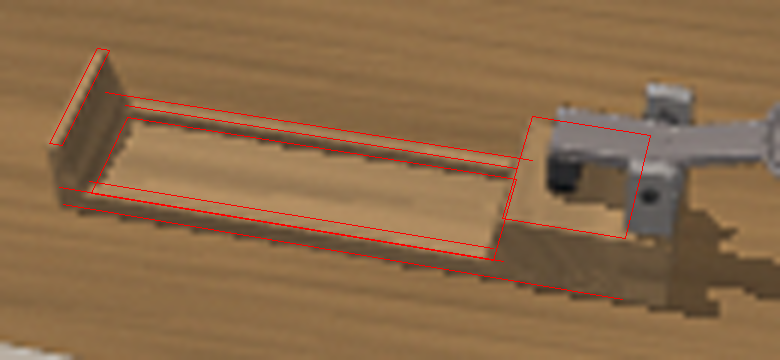

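```bash
cat >> vis.py <<'E'
def box(lx,ly,z0,z1): return np.array([(a*lx/2,b*ly/2,z) for z in(z0,z1) for a,b in((-1,-1),(1,-1),(1,1),(-1,1))])
def cyl(d,z0,z1): 
    t=np.linspace(0,2*np.pi,40,endpoint=False); return np.concatenate([np.c_[d/2*np.cos(t),d/2*np.sin(t),0*t+z] for z in(z0,z1)])
BLK=box(.042,.042,0,.036); PLATE=box(.257,.060,0,.008)
def render(n,V,o,w,h,S=8):
    u=cv2.convexHull(((proj(n,V)-o+.5)*S-.5).astype(np.float32))
    m=np.zeros((h*S,w*S),np.uint8); cv2.fillConvexPoly(m,np.int32(np.round(u*16)),255,shift=4)
    return cv2.resize(m,(w,h),interpolation=cv2.INTER_AREA)/255.
def mask(im,kind):
    h=cv2.cvtColor(cv2.GaussianBlur(im,(3,3),0),cv2.COLOR_BGR2HSV).astype(int);H,S,V=h[...,0],h[...,1],h[...,2]
    if kind=="block": return ((H<=15)&(S>=152)&(V<135)).astype(float)
    if kind=="white": return ((S<70)&(V>120)).astype(float)
    if kind=="dark": return (V<40).astype(float)
def fit(imgs,kind,V,p0,r=.06,sym=False,cams=("top","scene")):
    "fit x,y,yaw by silhouette overlap"
    dat=[]
    for n in cams:
        u=proj(n,place(p0,V));c=u.mean(0);R=np.abs(u-c).max()+10
        o=np.maximum(0,np.int32(c-R));e=np.minimum((639,399),np.int32(c+R))
        dat.append((n,o,e[0]-o[0],e[1]-o[1],mask(imgs[n],kind)[o[1]:e[1],o[0]:e[0]]))
    def cost(p):
        return sum(((render(n,place(p,V),o,w,h)-m)**2).sum()/max(m.sum(),20) for n,o,w,h,m in dat)
    best=None
    for a in ([p0[2]] if sym else p0[2]+np.linspace(0,np.pi/2,6,endpoint=False)):
        x0=np.array([p0[0],p0[1],a])
        q=minimize(cost,x0,method="Nelder-Mead",options=dict(initial_simplex=x0+np.array([[0,0,0],[.006,0,0],[0,.006,0],[0,0,.15]]),xatol=1e-4,fatol=1e-4))
        if best is None or q.fun<best.fun: best=q
    return best.x,best.fun
def wrap(a,per): return (a+per/2)%per-per/2
E
cat > loc.py <<'E'
from vis import *
import json
imgs={n:cv2.imread(f"pics/{n}0.png") for n in CM}
for uv in((429,184),(478,206),(207,232)):
    p0=np.r_[ray("top",uv,.03)[:2],0]
    for c in(("top",),("scene",),("top","scene")):
        p,f=fit(imgs,"block",BLK,p0,cams=c);print("block",uv,c,p[:2].round(4),wrap(p[2],np.pi/2).round(3),round(f,2))
p0=np.r_[ray("top",(366,141),.008)[:2],np.pi/2]
for c in(("top",),("scene",),("top","scene")):
    p,f=fit(imgs,"white",PLATE,p0,sym=True,cams=c);print("plate",c,p.round(4),round(f,2))
for n,uv in(("top",(438,226)),("scene",(224,187))):
    m=mask(imgs[n],"white");nl,lab,st,ce=cv2.connectedComponentsWithStats(m.astype(np.uint8))
    i=lab[uv[1],uv[0]];print("pot lid",n,st[i],ce[i],ray(n,ce[i],.036).round(4))
E
python3 loc.py
```

```text
block (429, 184) ('top',) [ 0.5348 -0.2941] 0.372 0.07
block (429, 184) ('scene',) [ 0.5306 -0.2984] 0.55 0.27
block (429, 184) ('top', 'scene') [ 0.535  -0.2947] 0.494 0.39
block (478, 206) ('top',) [ 0.4706 -0.4239] 0.763 0.08
block (478, 206) ('scene',) [ 0.4677 -0.4283] 0.669 0.3
block (478, 206) ('top', 'scene') [ 0.4713 -0.4251] 0.699 0.42
block (207, 232) ('top',) [0.4126 0.3198] -0.781 0.09
block (207, 232) ('scene',) [0.3975 0.3191] -0.269 0.84
block (207, 232) ('top', 'scene') [0.4125 0.3196] -0.666 1.18
plate ('top',) [ 0.6718 -0.1254  1.518 ] 0.58
plate ('scene',) [ 0.6712 -0.1262  1.5164] 0.66
plate ('top', 'scene') [ 0.6717 -0.1256  1.5177] 1.24
pot lid top [431 219  15  14 170] [437.87058824 225.38823529] [ 0.4169 -0.3081  0.036 ]
pot lid scene [217 182  14  10 113] [223.14159292 186.62831858] [ 0.4203 -0.3083  0.036 ]
```

```bash
cat > mv.py <<'E'
from station import robot, imaging
from vis import *
from scipy.spatial.transform import Rotation as Rn
TR=np.array([.5283,-.0955,1.536])
def tr(x,y=0,z=0): return place(TR,np.array([[x,y,z]])/1e3)[0]
def quat(phi):
    c,s=np.cos(phi),np.sin(phi)
    return Rn.from_matrix(np.array([[-s,c,0],[c,s,0],[0,0,-1]]).T).as_quat()
def bestphi(pos,phi,per=np.pi):
    q0=robot.get_state()["qpos"];b=None
    for k in range(-4,5):
        f=phi+k*per
        if abs(f)>3.3: continue
        q=robot.ik(list(pos),list(quat(f)))
        if q is None: continue
        c=np.abs(np.array(q)-q0).max()+.3*abs(q[5])
        if b is None or c<b[0]: b=(c,f)
    return b[1]
def st(): 
    s=robot.get_state();return s
def snap(tag):
    r={}
    for n in CM: r[n]=imaging.get_image(n); cv2.imwrite(f"pics/{n}_{tag}.png",r[n])
    return r
def pick(xy,phi,per,z,zt=.15,force=40,up=.15):
    f=bestphi((*xy,zt),phi,per);Q=list(quat(f))
    robot.reach([*xy,zt],Q)
    robot.servo_line([*xy,z],speed=.15)
    robot.gripper_close(grip_force=force)
    o=st()["opening"]
    robot.servo_line([*xy,up],speed=.25)
    print("picked opening",o,st()["opening"],"clock",st()["clock"])
    return f
PH=TR[2]+np.pi/2   # tool y along tray y
def put(pos,zdown,zt=.15,phi=PH,fs=15):
    f=bestphi((*pos[:2],zt),phi);Q=list(quat(f))
    robot.reach([*pos[:2],zt],Q)
    robot.servo_line([*pos[:2],zdown+.03],speed=.2)
    hit=robot.servo_line([*pos[:2],zdown],speed=.05,f_stop=fs)
    print("hit",hit,st()["ee_pos"],st()["ft_force"].round(1),"clock",st()["clock"])
    return hit
E
python3 - <<'E'
from mv import *
pick((.5362,-.2944),.372,np.pi/2,.011)
hit=put(tr(-69),.0155)
if not hit:
    robot.release(); robot.servo_line(list(tr(-69)[:2])+[.2],speed=.25)
print(st()["clock"])
E
```

```text
picked opening 0.4809211683629025 0.4782016011057249 clock 5.4667
hit True [ 0.52515395 -0.16414232  0.01570576] [ 0.4 -0.2  5.3] clock 7.375
7.375
```

Run:
```python
from mv import *
robot.release(); p=st()["ee_pos"];robot.servo_line([p[0],p[1],.15],speed=.25)
f=bestphi((.4186,-.3082,.15),PH);robot.reach([.4186,-.3082,.15],list(quat(f)))
r=snap("b0")
print(st()["clock"],f)
a=cv2.resize(r["top"][150:220,300:440],None,fx=5,fy=5,interpolation=cv2.INTER_CUBIC)
b=cv2.resize(r["scene"][190:270,210:370],None,fx=4.375,fy=4.375,interpolation=cv2.INTER_CUBIC)
cv2.imwrite("pics/b0.png",np.vstack([a,b])[:600] if 0 else np.vstack([a[:250],b]))
V=BLK+[0,0,.004]
print(fit(r,"block",V,np.r_[tr(-69)[:2],TR[2]],sym=True,cams=("top",)), tr(-69))
```

```text
9.425 -0.034796326794896526
(array([ 0.5260071 , -0.16177848,  1.52178248]), np.float64(0.20149462165206863)) [ 0.52589954 -0.16445823  0.        ]
```

View pics/b0.png

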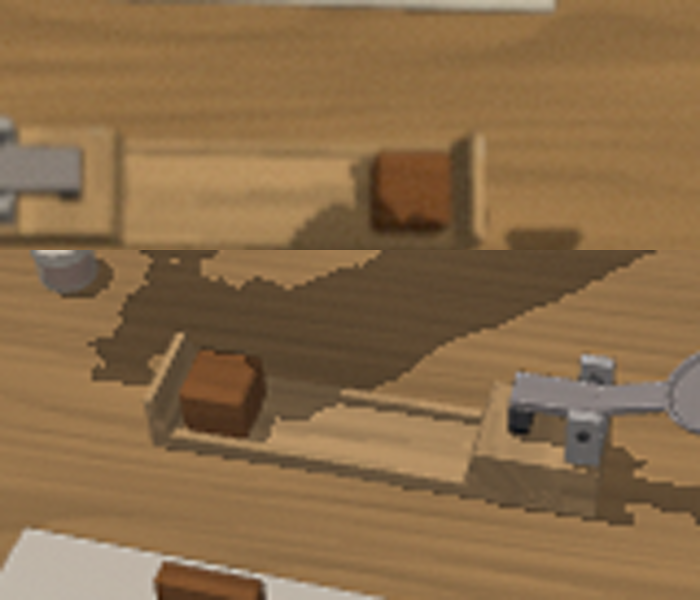

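The pictures show block one seated in bay 0 (top about (382,188)). The pot hasn't moved. Next is the pot.

Run:
```python
from mv import *
pick((.4186,-.3082),PH,np.pi,.011,force=30)
hit=put(tr(-23),.0155)
p=st()["ee_pos"]
if p[2]<.018:
    robot.release(); robot.servo_line([p[0],p[1],.15],speed=.25)
    r=snap("p1")
    for uv in((478,206),(207,232)):
        p0=np.r_[ray("top",uv,.03)[:2],0];print(fit(r,"block",BLK,p0,cams=("top",)))
    cv2.imwrite("pics/p1.png",np.hstack([r["scene"]]))
print(st()["clock"])
```

```text
picked opening 0.47906458901199456 0.48005706822797656 clock 11.9417
hit True [ 0.52666054 -0.11824579  0.01558741] [-0.8 -0.8  4.3] clock 14.1
(array([ 0.47152611, -0.42434821,  0.69995881]), np.float64(0.12818402252951863))
(array([0.41316339, 0.31976494, 0.78996357]), np.float64(0.14430972122478292))
15.4
```

View pics/p1.png

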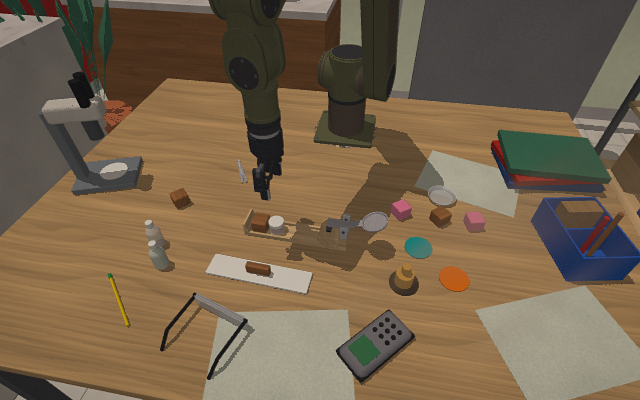

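Block 0 and the pot stand in the row (scene (260,222) and (276,223)). Next is the block at scene (180,198).

Run:
```python
from mv import *
pick((.4720,-.4242),.74,np.pi/2,.011)
hit=put(tr(23),.0155)
p=st()["ee_pos"]
if p[2]<.018:
    robot.release(); robot.servo_line([p[0],p[1],.15],speed=.25)
    r=snap("b2")
    for uv in((207,232),):
        p0=np.r_[ray("top",uv,.03)[:2],0];print(fit(r,"block",BLK,p0,cams=("top",)))
    cv2.imwrite("pics/b2.png",np.vstack([cv2.resize(r["top"][170:290,150:410],(780,360)),cv2.resize(r["scene"][195:255,225:485],(780,180))]))
print(st()["clock"])
```

```text
picked opening 0.4908113174709447 0.48822648076657943 clock 18.8417
hit True [ 0.52850101 -0.0722906   0.01562192] [-0.1 -0.6  4.7] clock 21.4667
(array([0.41327358, 0.31970205, 0.80697676]), np.float64(0.13450908929793945))
22.7667
```

View pics/b2.png

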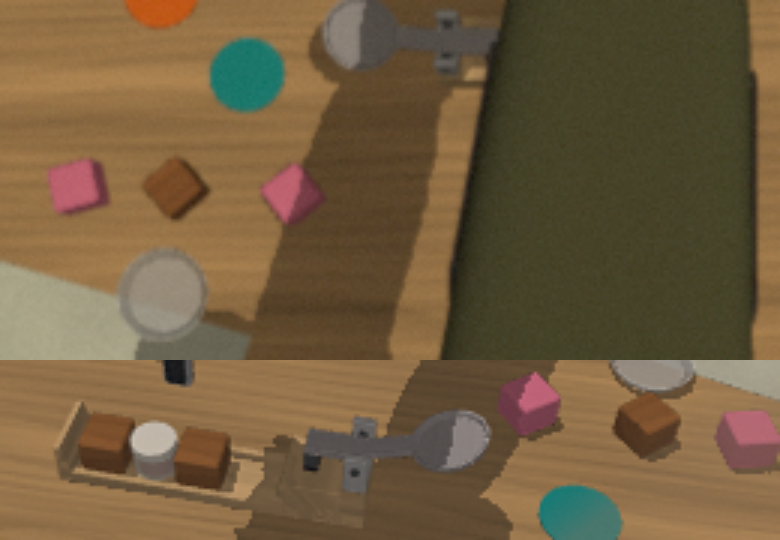

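Run:
```python
from mv import *
print(pick((.4140,.3197),.795,np.pi,.011,zt=.19,up=.19))
hit=put(tr(69),.0155,zt=.19)
p=st()["ee_pos"]
if p[2]<.018:
    robot.release(); robot.servo_line([p[0],p[1],.19],speed=.25)
    robot.reach([.45,.12,.25],list(quat(PH-np.pi)))
    r=snap("b3")
    cv2.imwrite("pics/b3.png",np.vstack([cv2.resize(r["top"][140:220,170:430],(780,240),interpolation=cv2.INTER_CUBIC),cv2.resize(r["scene"][195:305,225:485],(780,330),interpolation=cv2.INTER_CUBIC)]))
print(st()["clock"])
```

```text
picked opening 0.48558702019013067 0.48558146224062093 clock 26.9667
0.795
hit True [ 0.53002068 -0.02661809  0.01544201] [-0.4 -0.2  4.4] clock 29.825
32.025
```

View pics/b3.png

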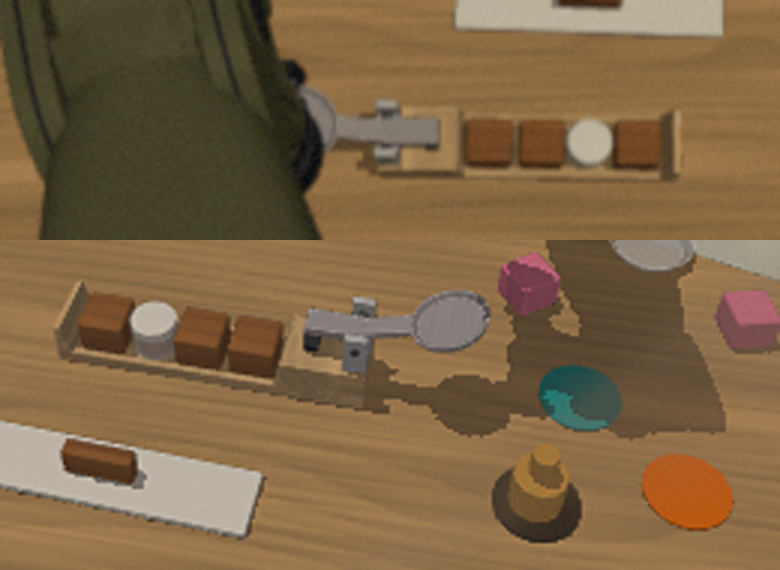

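```bash
cat > wt.py <<'E'
from vis import *
from sys import argv
MAT=cyl(.072,0,.004);W1=cyl(.044,.004,.040);W2=cyl(.022,.044,.066)
def masks(im):
    h=cv2.cvtColor(cv2.GaussianBlur(im,(3,3),0),cv2.COLOR_BGR2HSV).astype(int);H,S,V=h[...,0],h[...,1],h[...,2]
    return ((S>160)&(V>50)).astype(float),((V<50)).astype(float)
def run(imgs,cams,p0):
    dat=[]
    for n in cams:
        c=proj(n,[[*p0[:2],.02]])[0];o=np.int32(c-26);b,d=masks(imgs[n]);dat.append((n,o,b[o[1]:o[1]+52,o[0]:o[0]+52],d[o[1]:o[1]+52,o[0]:o[0]+52]))
    def cost(p):
        t=0
        for n,o,b,d in dat:
            R=lambda V,q:render(n,place((*q,0),V),o,52,52)
            w=np.maximum(R(W1,p[2:]),R(W2,p[2:]));m=R(MAT,p[:2])*(1-w)
            t+=((w-b)**2).sum()+((m-d)**2).sum()
        return t/len(dat)
    x0=np.array([*p0,*p0]);q=minimize(cost,x0,method="Nelder-Mead",options=dict(initial_simplex=np.vstack([x0,x0+np.eye(4)*.006]),xatol=1e-4,fatol=.01,maxiter=600))
    return q.x.round(4),q.fun,dat
if __name__=="__main__":
    imgs={n:cv2.imread(f"pics/{n}0.png") for n in CM}
    p0=ray("top",(245.5,155.2),.002)[:2];print(p0)
    for c in(("top",),("scene",),("top","scene")):
        x,f,dat=run(imgs,c,p0);print(c,x,round(f,1),dat[0][2].sum(),dat[0][3].sum())
    cv2.imwrite("pics/wm.png",np.hstack([cv2.resize(np.hstack([b,d])*255,None,fx=3.7,fy=3.7) for _,_,b,d in dat]))
    # pan pixel: centre of rim
    for n,uv in(("top",(150+372/3.1,100+252/3.1)),("scene",(160+710/3.3,140+271/3.3))):
        print("pan",ray(n,uv,.094).round(4))
    from mv import tr; print(tr(236))
E
python3 wt.py
```

```text
[0.63596298 0.22385146]
('top',) [0.6367 0.2262 0.6361 0.2241] 72.5 247.0 150.0
('scene',) [0.6168 0.2203 0.6342 0.2188] 511.9 84.0 3.0
('top', 'scene') [0.633  0.2267 0.6369 0.2242] 339.3 247.0 150.0
pan [0.5355 0.1389 0.094 ]
pan [0.5384 0.1402 0.094 ]
[0.53651028 0.14035714 0.        ][ WARN:0@1.479] global loadsave.cpp:1063 imwrite_ Unsupported depth image for selected encoder is fallbacked to CV_8U.
```

View pics/wm.png

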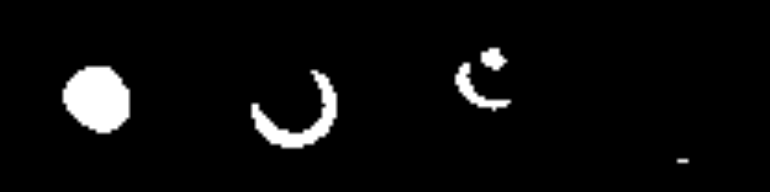

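Run:
```python
from vis import *
print(ray("scene",(225+536.5/3,195+(503-240)/3),.004),ray("scene",(225+546/3,195+(456-240)/3),.066))
s=cv2.imread("pics/scene0.png");t=cv2.imread("pics/top0.png")
out=[]
for n,im in(("top",t),("scene",s)):
    c=proj(n,[[.6365,.225,.02]])[0];o=np.int32(c-25);S=8
    a=cv2.resize(im[o[1]:o[1]+50,o[0]:o[0]+50],None,fx=S,fy=S,interpolation=cv2.INTER_CUBIC)
    for V,q in((cyl(.072,.004,.004),(.6367,.2262,0)),(cyl(.044,.040,.040),(.6361,.2241,0)),(cyl(.022,.066,.066),(.6361,.2241,0))):
        cv2.polylines(a,[np.int32(((proj(n,place(q,V))[:40]-o+.5)*S).round())],True,(0,0,255),1)
    out.append(a)
cv2.imwrite("pics/wo.png",np.hstack(out))
```

```text
[0.63886101 0.22479193 0.004     ] [0.63837167 0.22276353 0.066     ]
```

View pics/wo.png

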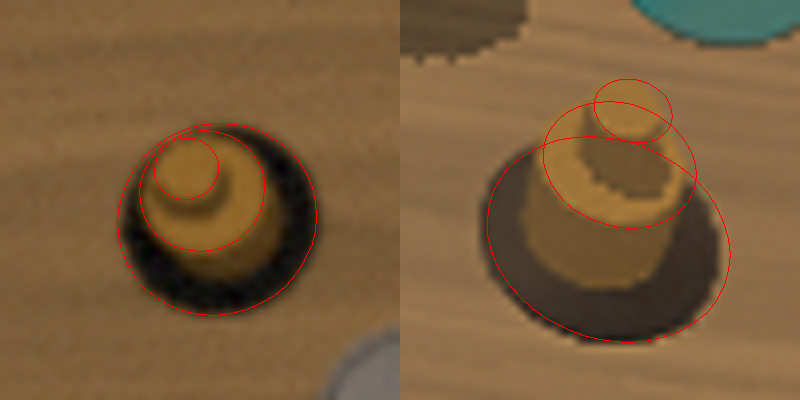

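Run:
```python
from mv import *
w=(.637,.2237)
pick(w,PH,np.pi,.036,zt=.13,force=80,up=.20)
print(st()["ft_force"].round(2))
a=tr(235);f=bestphi((*a[:2],.2),PH)
robot.reach([*a[:2],.20],list(quat(f)))
robot.servo_line([*a[:2],.136],speed=.15)
print(st()["ft_force"].round(2))
b=tr(240)
hit=robot.servo_line([*b[:2],.1012],speed=.03,f_stop=9)
print(hit,st()["ee_pos"],b,st()["ft_force"].round(2),st()["clock"])
r=snap("pan")
cv2.imwrite("pics/pan.png",cv2.resize(r["scene"][150:270,290:450],(800,600),interpolation=cv2.INTER_CUBIC))
```

```text
picked opening 0.2327473955312853 0.22691161986208472 clock 35.1917
[-1.66 -0.09 -5.48]
[ 0.3  -0.65 -4.12]
True [0.53656069 0.14354484 0.10393377] [0.53664943 0.14435472 0.        ] [-0.55 -0.32  5.43] 37.3583
```

View pics/pan.png

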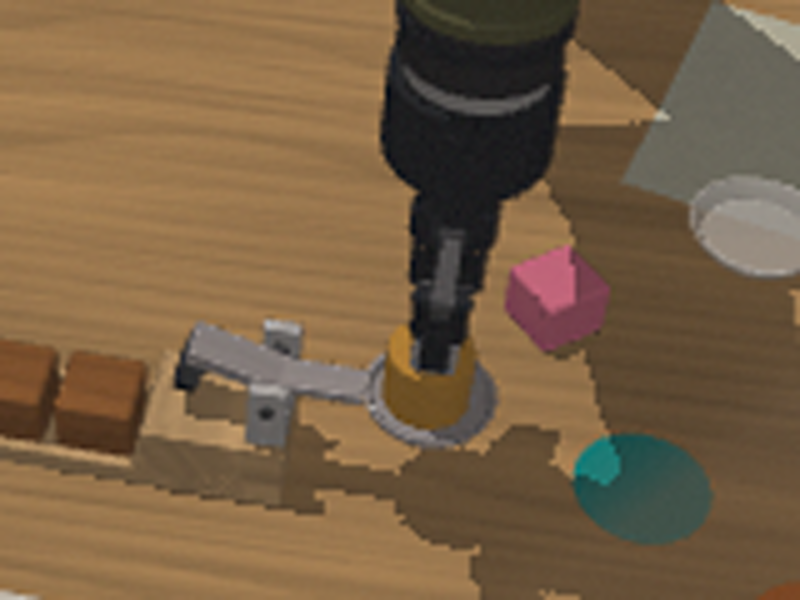

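Run:
```python
from mv import *
robot.release(); p=st()["ee_pos"]
robot.servo_line([p[0],p[1],.22],speed=.2)
robot.reach([.672,-.1255,.2],list(quat(bestphi((.672,-.1255,.2),PH))))
r=snap("pan2")
cv2.imwrite("pics/pan2.png",np.vstack([cv2.resize(r["top"][120:220,170:430],(780,300),interpolation=cv2.INTER_CUBIC),cv2.resize(r["scene"][195:295,225:485],(780,300),interpolation=cv2.INTER_CUBIC)]))
print(st()["clock"])
```

```text
40.1083
```

View pics/pan2.png

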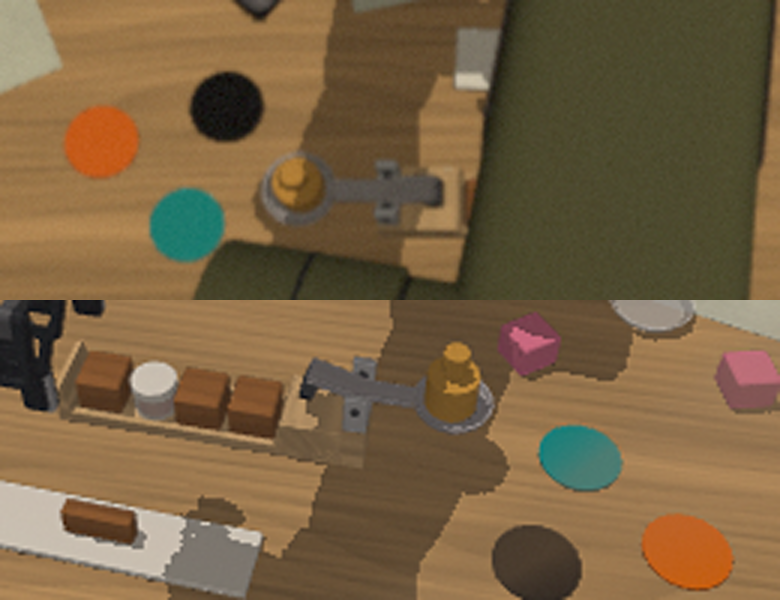

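Run:
```python
from mv import *
r={n:cv2.imread(f"pics/{n}_pan2.png") for n in CM}
m=(r["top"].max(2)<40)[130:180,225:270].astype(np.uint8)
nl,lab,s,ce=cv2.connectedComponentsWithStats(m);i=1+s[1:,4].argmax();print("mat",s[i],ray("top",ce[i]+[225,130],.004))
pick((.672,-.1256),1.5177+np.pi/2,np.pi,.011,zt=.09,force=80,up=.14)
print(st()["ft_force"].round(2),st()["wrist_torque"].round(2))
a=tr(-27);f=bestphi((*a[:2],.14),PH)
robot.servo_line([*a[:2],.14],list(quat(f)),speed=.15)
robot.servo_line([*a[:2],.068],speed=.12)
r=snap("cov")
cv2.imwrite("pics/cov.png",np.vstack([cv2.resize(r["top"][120:220,170:430],(780,300),interpolation=cv2.INTER_CUBIC),cv2.resize(r["scene"][195:295,185:445],(780,300),interpolation=cv2.INTER_CUBIC)]))
print(st()["clock"],st()["opening"])
```

```text
mat [  9  15  23  21 386] [0.63552857 0.22483788 0.004     ]
picked opening 0.16955075802972286 0.1675796982503649 clock 42.6083
[-0.34 -0.03 -1.88] [-0.05  0.04  0.01]
44.575 0.17239448638874927
```

View pics/cov.png

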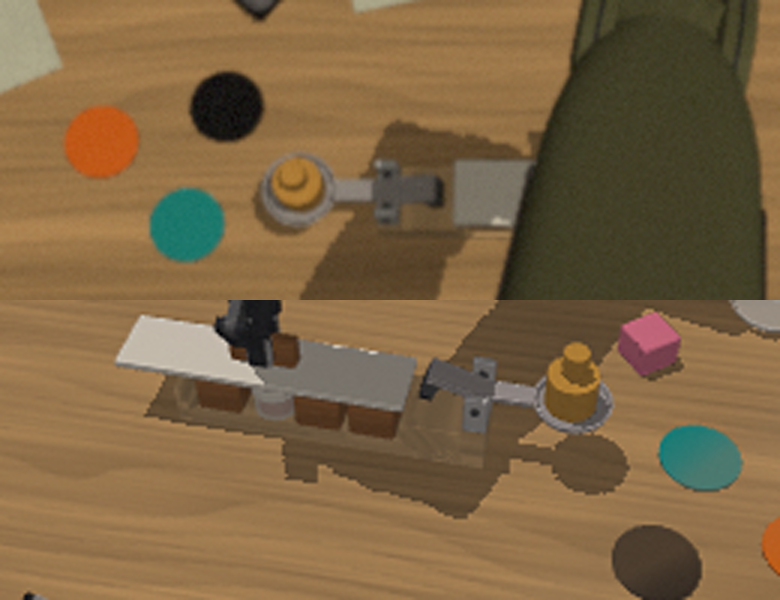

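Run:
```python
from mv import *
a=tr(-27)
h=robot.servo_line([*a[:2],.050],speed=.02,f_stop=3)
p=st()["ee_pos"];print(h,p,st()["ft_force"].round(2))
z=p[2]+.0003
b=tr(10);h=robot.servo_line([*b[:2],z],speed=.05,f_stop=10)
print(h,st()["ee_pos"],st()["ft_force"].round(2))
if not h:
    b=tr(29);h=robot.servo_line([*b[:2],z],speed=.03,f_stop=10)
    q=st()["ee_pos"];print(h,q,st()["ft_force"].round(2))
q=st()["ee_pos"];c,s=np.cos(TR[2]),np.sin(TR[2]);d=q[:2]-TR[:2];print("tray coords",c*d[0]+s*d[1],-s*d[0]+c*d[1])
r=snap("home")
cv2.imwrite("pics/home.png",np.vstack([cv2.resize(r["top"][120:220,170:430],(780,300),interpolation=cv2.INTER_CUBIC),cv2.resize(r["scene"][195:295,185:445],(780,300),interpolation=cv2.INTER_CUBIC)]))
print(st()["clock"],st()["opening"])
```

```text
True [ 0.52708636 -0.12242656  0.05241721] [-0.79 -0.54  4.33]
False [ 0.52831121 -0.08440882  0.05246437] [0.39 1.93 1.84]
True [ 0.52906251 -0.07270522  0.05246838] [ 0.45 -2.02  2.86]
tray coords 0.022807512939575326 3.09646273255399e-05
46.7917 0.16959041954176465
```

View pics/home.png

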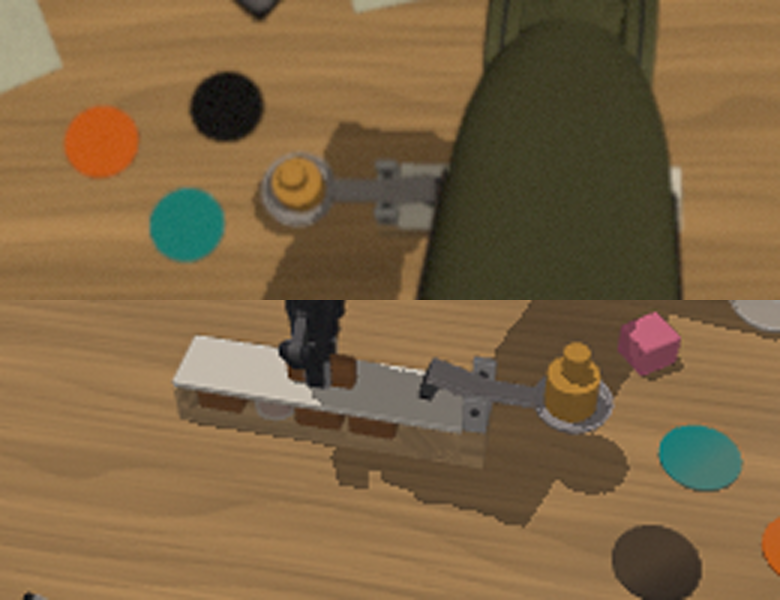

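Run:
```python
from mv import *
q=st()["ee_pos"];b=tr(28)
h=robot.servo_line([*b[:2],q[2]],speed=.012,f_stop=14)
q=st()["ee_pos"];c,s=np.cos(TR[2]),np.sin(TR[2]);d=q[:2]-TR[:2];print(h,"tray coords",c*d[0]+s*d[1],st()["ft_force"].round(2))
robot.release(); robot.servo_line([q[0],q[1],.2],speed=.2)
robot.reach([.45,-.3,.25],list(quat(bestphi((.45,-.3,.25),PH))))
r=snap("h2")
a=cv2.resize(r["top"][150:220,290:410],(720,420),interpolation=cv2.INTER_CUBIC)
cv2.imwrite("pics/h2a.png",a);cv2.imwrite("pics/h2b.png",cv2.resize(r["scene"][195:275,235:395],(800,400),interpolation=cv2.INTER_CUBIC))
print(st()["clock"])
print(fit(r,"white",PLATE+[0,0,.041],np.r_[tr(23.5)[:2],TR[2]],sym=True,cams=("top",)),tr(23.5))
```

```text
True tray coords 0.022794891352155507 [-0.36 -2.37  4.37]
49.8333
(array([ 0.52976339, -0.07003154,  1.53926578]), np.float64(0.5105149916698706)) [ 0.52911755 -0.07201423  0.        ]
```

View pics/h2a.png

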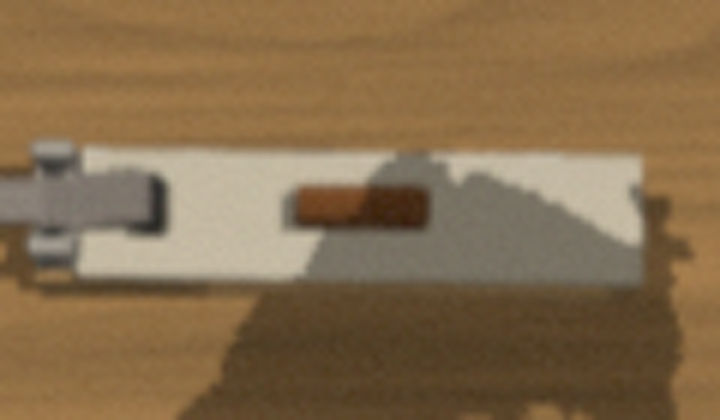

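View pics/h2b.png

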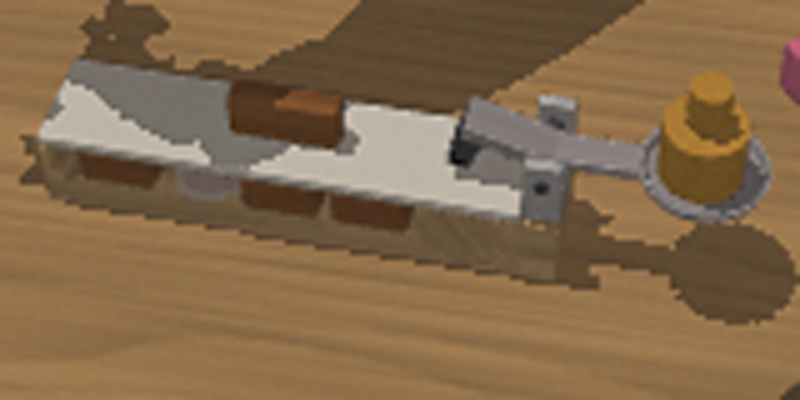

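Run:
```python
from mv import *
im={n:cv2.imread(f"pics/{n}_h2.png") for n in CM}
out=[]
for n in CM:
    c=proj(n,[[.5367,.1437,.1]])[0];o=np.int32(c-25);S=8
    a=cv2.resize(im[n][o[1]:o[1]+50,o[0]:o[0]+50],None,fx=S,fy=S,interpolation=cv2.INTER_CUBIC)
    for V in(cyl(.044,.1045,.1045),cyl(.022,.1305,.1305)):
        cv2.polylines(a,[np.int32(((proj(n,place((.5367,.1437,0),V))[:40]-o+.5)*S).round())],True,(0,0,255),1)
    out.append(a)
cv2.imwrite("pics/wp.png",np.hstack(out))
```

```text
(no output)
```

View pics/wp.png

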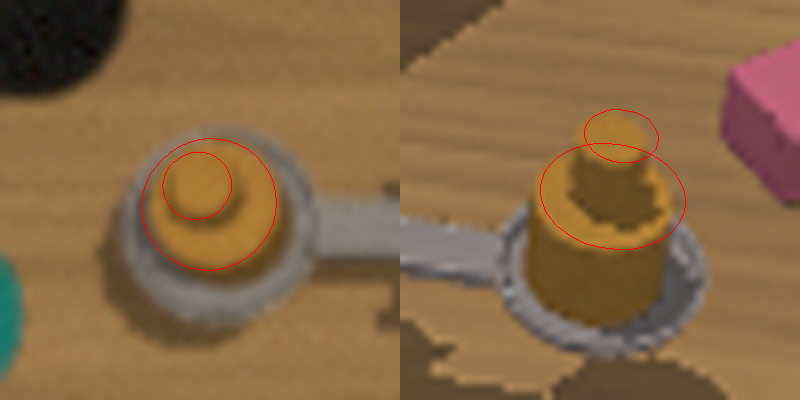

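Run:
```python
from mv import *
w=np.array([.537,.1425]);f=bestphi((*w,.22),PH);Q=list(quat(f))
robot.reach([*w,.22],Q)
h=robot.servo_line([*w,.107],speed=.12,f_stop=10)
print(h,st()["ee_pos"])
robot.gripper_close(grip_force=80)
print(st()["opening"],st()["ft_force"].round(2))
d=tr(1)-tr(0)
w2=w-1.3*d[:2]
print(robot.servo_line([*w2,.124],speed=.03,f_stop=25),st()["ft_force"].round(2))
robot.servo_line([*w2,.20],speed=.12)
print(st()["opening"],st()["ft_force"].round(2),st()["clock"])
r=snap("lift")
cv2.imwrite("pics/lift.png",cv2.resize(r["scene"][175:295,235:435],(800,480),interpolation=cv2.INTER_CUBIC))
```

```text
False [0.5376781  0.14256223 0.10770986]
0.2295504363837706 [-2.29  0.74  3.5 ]
False [-0.46 -1.32 -3.26]
0.2284385547567066 [-0.16 -0.09 -4.9 ] 54.7083
```

View pics/lift.png

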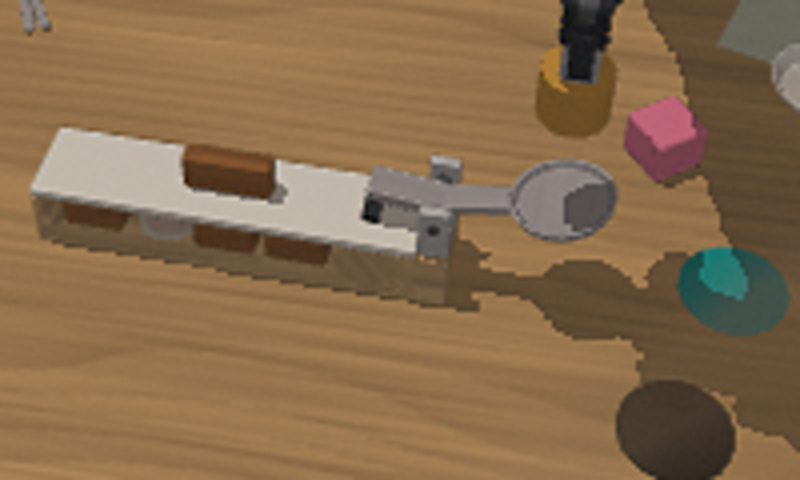

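The weight is lifted, the jaw rests on the cover, and the black mat is clear. Scene candidates for the mat: black (403,283), teal (418,247), orange (453,279). Black is the one described.

Run:
```python
from mv import *
m=np.array([.637,.2252]);f=bestphi((*m,.2),PH);Q=list(quat(f))
robot.reach([*m,.2],Q)
robot.servo_line([*m,.06],speed=.15)
h=robot.servo_line([*m,.038],speed=.03,f_stop=6)
print(h,st()["ee_pos"],st()["ft_force"].round(2))
robot.pause(.2);robot.release()
p=st()["ee_pos"];robot.servo_line([p[0],p[1],.2],speed=.15)
robot.reach([.35,.15,.3],list(quat(bestphi((.35,.15,.3),PH))))
robot.pause(.5)
r=snap("fin")
cv2.imwrite("pics/fin.png",r["scene"]);cv2.imwrite("pics/fint.png",np.vstack([cv2.resize(r["top"][120:220,220:430],(800,381),interpolation=cv2.INTER_CUBIC)]))
print(st()["clock"])
```

```text
True [0.63686983 0.22515298 0.04375973] [-1.09 -0.2   4.1 ]
60.875
```

View pics/fin.png

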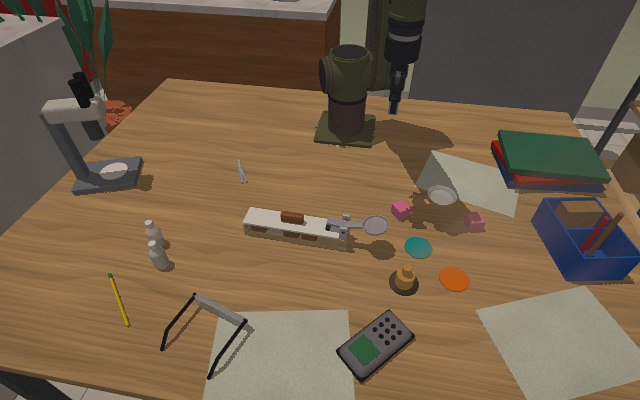

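View pics/fint.png

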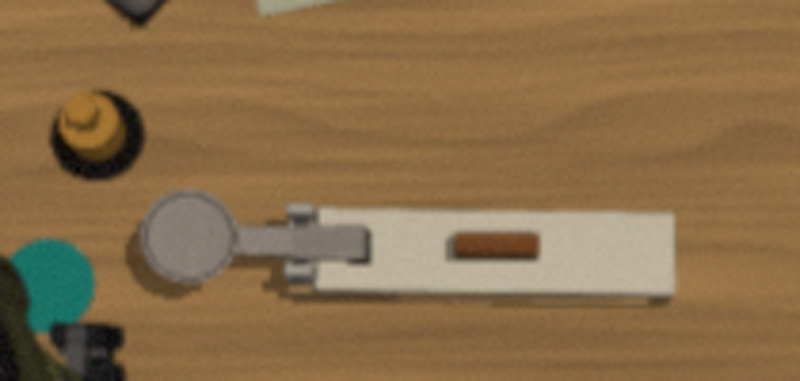

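Run:
```python
from mv import *
out=[]
for n,o,w,h,S in(("top",(305,160),100,50,8),("scene",(235,200),130,60,6)):
    im=cv2.imread(f"pics/{n}_fin.png")[o[1]:o[1]+h,o[0]:o[0]+w]
    a=cv2.resize(im,None,fx=S,fy=S,interpolation=cv2.INTER_CUBIC)
    t={"top":(.5270,-.0955,1.536),"scene":(.5304,-.095,1.532)}[n]
    for L in([(-105,-30,49),(152,-30,49),(152,30,49),(-105,30,49)],[(-105,-30,0),(-105,-30,41),(-105,30,41)]):
        cv2.polylines(a,[np.int32(((proj(n,place(t,np.array(L)/1e3))-o+.5)*S).round())],len(L)==4,(0,0,255),1)
    out.append(cv2.resize(a,(800,int(a.shape[0]*800/a.shape[1])))[:300])
cv2.imwrite("pics/chk.png",np.vstack(out))
```

```text
(no output)
```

View pics/chk.png

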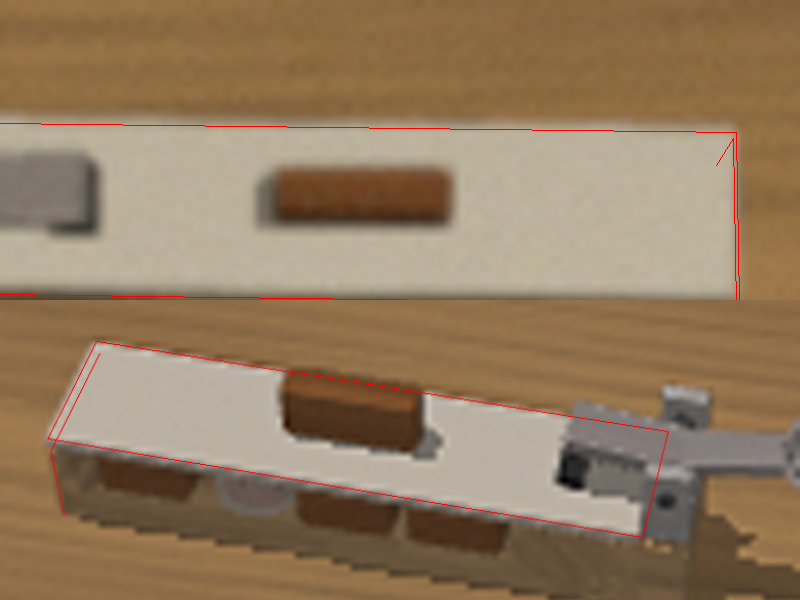

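The overlay puts the cover at home, with its left end against the bracket and its other end flush with the end wall. I'm handing in.

```bash
python3 -c "
from station import robot
robot.job_done();print(robot.get_state()['clock'])"
```

```text
the job is handed in; nothing more can be done
the job is handed in; nothing more can be done
```

The tray is packed and covered, and I handed the job in at about 61 s on the robot's clock; no verdict was reported.

**What I did:**
- I found one pot. From the end wall towards the clamp the row holds block, pot, block, block.
- The weight in the pan opened the jaw, and I slid the cover in to a firm stop.
- I then took the weight off so the jaw came down on the cover, and stood it back on the black mat. The pink blocks, the dropper bottles, the dish and the teal and orange mats were not touched.

**Last checks:**
- **Cover:** in both pictures it lies along the predicted home outline, against the bracket and flush with the end wall. A second push did not move it; it read x = 22.8 mm, against 23.5 mm nominal.
- **Jaw and weight:** the jaw rests on the cover, and the weight stands inside the mat's edge.
- **Disagreements:** the two cameras differed by about 3 mm in the tray's position, so I used a middle value. A silhouette fit of the cover, with the clamp and a shadow over part of it, was off by about 2 mm; I relied on the contact reading and the overlay instead.

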